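Press the worn bush out of the citrus press's bearing housing

TASK

Take the blue-handled steel drift out of its wooden holder and use it to push the worn white bush straight down and out of the aluminium bearing housing, so that it drops into the tray underneath: keep pushing until the drift's depth-stop collar comes down on the housing and you feel it bear there, but gently - never press with more than about 40 N. Then put the drift back in its holder, standing upright and fully down in the hole, and leave everything else on the counter undisturbed.

Things in the scene. Friction and masses are not known exactly. Their poses are not given: they have to be found in the camera images.
- stand: Bearing housing on its press-out stand, fixed: aluminium block 76 (x) x 94 (y) x 50 mm, underside 55 mm and top 105 mm above the counter, on two dark steel cheeks at its +-y sides (feet 100 mm long in x, 106 mm over all in y). A vertical bore of 26 mm diameter goes right through its middle; an open tray lies beneath. Origin on the counter under the bore's axis, z up.
- mouth (a point): Centre of the bore's upper mouth, level with the housing's top (105 mm above the counter), where the collar, too wide for the bore, lands. Four sprung brass strips stand in the bore, from 5 to 47 mm below the mouth, and grip the bush; when it has left they still leave an opening of 20 mm for the drift.
- tray_floor (a point): Centre of the inner floor of the black tray under the bore, on the bore's axis, 4 mm above the counter. Tray inside 68 x 66 mm, walls 18 mm high.
- bush: Worn white plastic bush, a plug 22 mm in diameter, 24 mm high, about 30 g; origin at its centre, z along its axis. At the start it sits in the bore, upper face 7 to 14 mm below the mouth. It is tight: sliding it takes a steady push of about 7 to 20 N, different every time, until its upper end passes the strips' lower ends (47 mm below the mouth); then it drops freely.
- drift: Steel drift, about 0.2 kg, loose, standing upright in its holder. Origin at the centre of its flat tip, z up its axis. Shank 14 mm in diameter from 0 to 78 mm (nose tapering to 11 mm over the last 3 mm); blue handle 24 mm in diameter from 78 to 138 mm. On the shank is clamped a depth-stop collar, 38 mm in diameter, 8 mm thick: its underside is 54 to 68 mm above the tip, elsewhere each time, and is not measured.
- drift_grip (a point): Middle of the drift's blue handle, on its axis, 108 mm above the tip.
- holder: Wooden holder fixed to the counter, a block 60 x 60 mm, 50 mm high (foot 80 x 80 mm, 4 mm high), with a vertical hole 17 mm in diameter and 46 mm deep in its middle; the drift's tip stands on the hole's floor, 4 mm above the counter, the shank with 1.5 mm of play all round. Origin on the counter under the hole's axis.
- holder_mouth (a point): Centre of the hole's mouth in the holder's top face, 50 mm above the counter.
- jar_1: Bystander: jar with a red lid, 56 mm in diameter, 80 mm high; origin at the centre of its underside.
- mustard_pot: Bystander: white pot with a red lid, 61 mm in diameter, 48 mm high.
- pepper_pot: Bystander: white pot with a black lid, 55 mm in diameter, 62 mm high; origin at the centre of its underside.
- spice_jar_1: Bystander: spice jar with a dark cap, 41 mm in diameter, 105 mm high; origin at the centre of its underside.
- till_roll_1: Bystander: white till paper roll, 64 mm in diameter, 57 mm high, standing; origin at the centre of its underside.
- glass_corner (a point): Nearest corner of the hot counter's glass guard and its top rail, to the left of the work (335 mm above the counter; the guard runs away from here ahead and to the left): keep the arm clear of it.
- shelf_corner (a point): Nearest corner of the clear glass shelf on posts behind the work, 287 mm above the counter. Its near edge runs from here 360 mm ahead and to the left, at 60 degrees to the x axis (towards y); keep the arm clear of it.

How it is judged:
By the outcome, as a careful person would: the job done as asked, in the order asked, and still so for the second after the job is handed in, with the robot touching nothing.
It also fails if it takes over 72 s, if anything falls off the work surface, if the arm or the gripper's body presses on something with over 40 N, if the wrist force passes 120 N, or if a joint passes its speed limit or range.

ROBOT

A 6-joint arm with a two-finger parallel gripper is mounted at the origin on a cart in front of the work surface, level with it; the furniture and walls round the work are solid. World frame = base frame: x ahead of the robot, y to its left, z up, the work surface at z = 0. Lengths are in m, angles in rad, forces in N, time in s.
With the tool pointing down it reaches from about 0.35 to 0.975 m from the base axis. Payload 4.9 kg.
Tool frame: the origin (TCP) lies at the very end of the fingers, on their centre line; the grasp point (between the pads) lies 19 mm behind it (manip.grasp_offset is the distance from the TCP to the grasp point, in m); z points along the fingers, y is the line along which they close (so a half turn about z gives the same grasp; the last joint's range is limited). The gripper opens to 85 mm and grips with 20 to 120 N. Pads are 22 mm wide; open, the fingers measure 114 mm over their backs; the gripper's body (76 mm by 85 mm) begins 54 mm behind the grasp point. The pads swing forward as they close: fully open they stand 13 mm farther back than shut.
Start: joints at [-1.234, 0.053, 1.613, -0, 1.476, -0.119], TCP at [0.275, -0.561, 0.205] pointing down, gripper open.
Joint ranges: [-3.01, 3.01], [-1.01, 2.22], [0.06, 2.58], [-1.02, 4.17], [0.09, 2.62], [-3.14, 3.14]. Speed limits (rad/s): [2.57, 2.57, 3.14, 3.14, 3.14, 3.14].

INTERFACE

Orientations are given as a unit quaternion [w, x, y, z].
In Python, from plant import manip, eyes, job_done, models gives the robot as it stands.
- The arm moves only by the tool servo_tool, never from a script. Its argument "motion" is one flat list of numbers, 5 for each row, row after row: the opening, from -1 (shut) to 1 (fully open), then the shift along the tool's x, y, z normalised to -1 to 1, where 1 is 120 mm, then the turn about the tool's z normalised to -1 to 1, where 1 is 45 degrees. A call has 1 to 5 rows; each row is the pose to reach, as a shift and turn from the pose commanded when the call began, along the tool's axes at that moment; what a row does not reach only later rows make up. A row lasts 1/8 s, in which the tool goes at most 62.5 mm and 10.7 degrees, less where a joint would pass 70% of its speed; a pose out of reach is approached as far as the arm can. A call with a number of a shift or a turn outside -1 to 1 is refused whole. A call with a gripper value outside its range is refused whole. The fingers move at their own pace and stop on an object; the grip force is fixed at half the most. Time passes only in rows, so rows that repeat a pose let the fingers close. It gives the time, the measured TCP pose, the force, the opening and the grip force at its end, in the units of the state.
- manip.state(): the state, without advancing time (a new reading comes with each control period).
- eyes.grab_frame(name): name is "scene" or "top" or "wrist"; returns (picture, depth): 384x512x3 uint8, red, green, blue; 384x512 float32, m along the optical axis (not along the pixel's ray), 0 where there is no reading.
- eyes.camera_params(name): a dict with "fov_y" (degrees; the focal length in pixels is half the picture's height over the tangent of half this angle, whatever the lens; pixels are square), "cx", "cy" (the principal point, pixels), "pose" (4x4, takes a point from camera to world coordinates); the wrist camera has in their place "T_tool_cam" (4x4, takes a point from camera to tool coordinates, whose origin is the TCP and whose axes are the flange's). Camera axes: x right, y up, looking along -z (the intrinsics and any distortion apply to the point x, -y, -z); pixel columns grow to the right and rows downward; lengths in m; the calibration is good to about 2 mm. A picture is of the moment at which its call begins: read the wrist's pose just before it. camera_params takes no time and is no camera call.
- job_done(): hands the job in; it is judged then, once.
Trained networks look in the newest picture that a camera, given by its name, has taken for a name from the list of things; names that differ only in an ending like _2 or _b are one class to them, and where a whole thing is asked for, a point or a joint stands for the part that bears it (a point fixed in the world has none). Each returns a list of dicts, best first, with "p" (0 to 1); they miss things now and then, are a little off and sometimes report something else, mostly with a low value. They report only what shows in the picture. A call takes as long as a camera call.
- models.regions_of(camera, label): "mask" (384x512 bool, what is visible of it) and "pixel" ([column, row] in pixels, amid what is visible of it).
The state is a dict: "time": time; "joint_pos": joint angles; "joint_vel": joint speeds; "joint_efforts": joint torques, N m; "tool_pos": TCP position; "tool_rot": TCP orientation; "contact_force": force on the tool from outside, world axes, zero at the start; "ft_torque": the same for the moment, N m; "gripper_width": opening from 0.0 (shut) to 1.0 (fully open); "grasp_force": force on a finger pad.
Only numpy, scipy, OpenCV 4.12 (cv2) and the standard library are available. Lean on these libraries where they do the work, as an engineer would, in place of code of your own. Each camera call takes 0.05 s, during which the arm holds its last target. There are 200 camera calls.

## Working session

There is one attempt and no reset: what is moved stays moved. The work goes in short steps, Python scripts to look and compute and a tool call to move; the robot and the scene stay as the last step left them, time stands still between calls to the robot, and variables do not carry over. Pictures are saved under pics/ and viewed, at most 10 in all, crops included, and the job is handed in when it is done.

Besides the shell and the picture viewer there is one more tool, called after "Emit:" as name(argument=value, ...) on one line, values as JSON. servo_tool: Moves the arm, as the interface text tells. Its arguments: {"type":"object","properties":{"motion":{"type":"array","items":{"type":"number","minimum":-1,"maximum":1}}},"required":["motion"]}

```bash
ls; mkdir -p pics; cat > h.py <<'E'
import numpy as np, cv2
from plant import manip, eyes, job_done, models
from scipy.spatial.transform import Rotation as R
def Rt(s):
    q=s["tool_rot"]; return R.from_quat([q[1],q[2],q[3],q[0]]).as_matrix()
def cam(name,s=None):
    p=eyes.camera_params(name); f=192/np.tan(np.radians(p["fov_y"])/2)
    if "pose" in p: T=np.array(p["pose"])
    else:
        A=np.eye(4);A[:3,:3]=Rt(s);A[:3,3]=s["tool_pos"];T=A@np.array(p["T_tool_cam"])
    return p,f,T
def cloud(name,d,s=None):
    p,f,T=cam(name,s); v,u=np.mgrid[0:384,0:512]
    P=np.stack([(u-p["cx"])/f*d,-(v-p["cy"])/f*d,-d],-1)
    return P@T[:3,:3].T+T[:3,3]
E
python3 - <<'E'
from h import *
s=manip.state();print({k:np.round(v,3) for k,v in s.items()})
for n in["scene","top","wrist"]:
    s=manip.state();im,d=eyes.grab_frame(n)
    p,f,T=cam(n,s);print(n,{k:v for k,v in p.items() if k not in("pose","T_tool_cam")});print(np.round(T,3))
    if 'T_tool_cam' in p: print(np.round(p['T_tool_cam'],4))
    cv2.imwrite(f"pics/{n}0.png",im[...,::-1]); C=cloud(n,d,s)
    for l in ["stand","drift","holder","drift_grip","bush","jar_1","mustard_pot","pepper_pot","spice_jar_1","till_roll_1"]:
        for r in models.regions_of(n,l)[:2]:
            m=r["mask"]&(d>0)
            if r["p"]>.3 and m.sum(): print(l,round(r["p"],2),np.round(r["pixel"]),m.sum(),np.round(np.percentile(C[m],[2,50,98],axis=0),3).tolist())
a=[cv2.imread(f"pics/{n}0.png") for n in("scene","top")]
cv2.imwrite("pics/both.png",cv2.resize(np.hstack(a),(800,300)))
E
```

```text
pics
{'time': np.float64(0.0), 'joint_pos': array([-1.234,  0.053,  1.614, -0.   ,  1.476, -0.119]), 'joint_vel': array([ 0.   ,  0.   ,  0.   ,  0.001, -0.002,  0.002]), 'joint_efforts': array([-2.0000e-03, -3.9369e+01, -3.7017e+01, -0.0000e+00,  7.0000e-03,
        0.0000e+00]), 'tool_pos': array([ 0.275, -0.561,  0.204]), 'tool_rot': array([-0.001,  0.974,  0.226, -0.   ]), 'contact_force': array([ 0.604, -0.378, -0.356]), 'ft_torque': array([-0.031, -0.039,  0.042]), 'grasp_force': np.float64(0.0), 'gripper_width': np.float64(1.0)}
scene {'fov_y': 55.75902744410695, 'cx': 258.6611538414472, 'cy': 191.24315235794717}
[[-0.557  0.538 -0.632 -0.183]
 [-0.83  -0.38   0.408  0.444]
 [-0.021  0.752  0.658  1.004]
 [ 0.     0.     0.     1.   ]]
stand 0.96 [273. 241.] 1220 [[0.444, -0.08, 0.001], [0.468, -0.025, 0.086], [0.526, 0.015, 0.108]]
drift 0.53 [224. 258.] 190 [[0.486, 0.094, 0.002], [0.496, 0.152, 0.101], [0.611, 0.163, 0.144]]
holder 0.96 [223. 269.] 534 [[0.463, 0.113, 0.001], [0.482, 0.16, 0.034], [0.543, 0.189, 0.069]]
drift_grip 0.47 [220. 254.] 220 [[0.486, 0.091, -0.002
[... 1478 characters left out ...]
68 [386. 190.] 264 [[0.593, -0.445, 0.002], [0.609, -0.404, 0.101], [0.631, -0.39, 0.111]]
spice_jar_1 0.65 [370. 231.] 253 [[0.441, -0.385, 0.051], [0.465, -0.361, 0.059], [0.49, -0.336, 0.067]]
till_roll_1 0.84 [337. 170.] 373 [[0.641, -0.296, 0.008], [0.668, -0.268, 0.055], [0.7, -0.239, 0.063]]
wrist {'fov_y': 58.083745107122496, 'cx': 255.83663987574892, 'cy': 193.0076381113873}
[[ 0.44   0.858  0.265  0.342]
 [-0.898  0.42   0.13  -0.529]
 [ 0.    -0.295  0.955  0.373]
 [ 0.     0.     0.     1.   ]]
[[-2.000e-04  9.554e-01  2.955e-01  7.370e-02]
 [ 1.000e+00  3.000e-04 -4.000e-04  5.000e-04]
 [-4.000e-04  2.955e-01 -9.554e-01 -1.684e-01]
 [ 0.000e+00  0.000e+00  0.000e+00  1.000e+00]]
```

View pics/both.png

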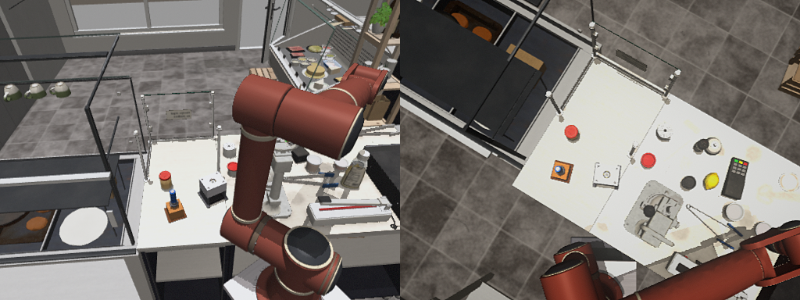

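```bash
python3 - <<'E'
from h import *
im,d=eyes.grab_frame("top");C=cloud("top",d)
x,y,z=C[...,0],C[...,1],C[...,2]
def rep(n,m): print(n,m.sum(),np.round(np.percentile(C[m],[1,50,99],axis=0),4).tolist(),np.round(cv2.minAreaRect((C[m][:,:2]*1000).astype(np.float32)),1) if 0 else cv2.minAreaRect((C[m][:,:2]*1000).astype(np.float32)))
rep("housetop",(abs(z-.106)<.006)&(x>.4)&(x<.56)&(y>-.11)&(y<.04))
rep("handletop",(z>.132)&(abs(x-.5)<.05)&(abs(y-.145)<.05))
rep("holdertop",(abs(z-.05)<.008)&(abs(x-.5)<.06)&(abs(y-.145)<.07))
# shelf & glass: all above .2
m=(z>.2)&(x>.3)
print(m.sum()); 
if m.sum(): rep("high",m)
im,d=eyes.grab_frame("scene");C=cloud("scene",d);z=C[...,2];x=C[...,0];y=C[...,1]
m=(z>.2)&(x>.3)&(d>0); 
rep("high",m)
rep("handletop",(z>.132)&(abs(x-.5)<.05)&(abs(y-.145)<.05))
E
```

```text
housetop 671 [[0.4513, -0.0829, 0.1002], [0.4896, -0.0367, 0.1048], [0.5291, 0.0108, 0.1114]] ((490.0162658691406, -36.424415588378906), (94.10038757324219, 76.18907928466797), 83.31476593017578)
handletop 53 [[0.4969, 0.1367, 0.1333], [0.5058, 0.1474, 0.1429], [0.518, 0.1572, 0.1476]] ((507.6390380859375, 147.28558349609375), (21.06259536743164, 20.828462600708008), 5.064088344573975)
holdertop 239 [[0.4732, 0.1149, 0.0427], [0.5015, 0.1417, 0.0493], [0.5389, 0.1814, 0.0572]] ((506.5999450683594, 148.44505310058594), (60.89187240600586, 60.069435119628906), 76.59009552001953)
6961
high 6961 [[0.3017, -0.5428, 0.2169], [0.5603, -0.0445, 0.3515], [1.0045, 0.6387, 1.5726]] ((676.13525390625, -61.28955078125), (1301.956787109375, 680.6016845703125), 59.910160064697266)
high 10813 [[0.3124, -2.0487, 0.2089], [0.836, 0.2385, 0.3505], [3.6977, 0.6315, 0.5766]] ((1749.5020751953125, -175.344482421875), (3652.148681640625, 2676.5732421875), 47.03478240966797)
handletop 45 [[0.4921, 0.1387, 0.1331], [0.5003, 0.1499, 0.1422], [0.5133, 0.1588, 0.1461]] ((503.2861022949219, 148.9080810546875), (21.7951717376709, 20.33873176574707), 4.137451648712158)
```

Left: the drift (scene 174,200 in the half-size picture) stands in the holder left of the housing (212,187). Right (top): the drift is at (558,170) and the housing at (607,175). Shelf posts stand close behind, near (635,155), so I need a closer crop.

```bash
python3 - <<'E'
import cv2
a=cv2.imread("pics/top0.png")[20:270,150:400];b=cv2.imread("pics/scene0.png")[100:300,100:350]
a=cv2.resize(a,(400,400),interpolation=cv2.INTER_CUBIC);b=cv2.resize(b,(400,320));b=cv2.copyMakeBorder(b,0,80,0,0,cv2.BORDER_CONSTANT)
cv2.imwrite("pics/crop.png",cv2.hconcat([a,b]))
E
```

```text
(no output)
```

View pics/crop.png

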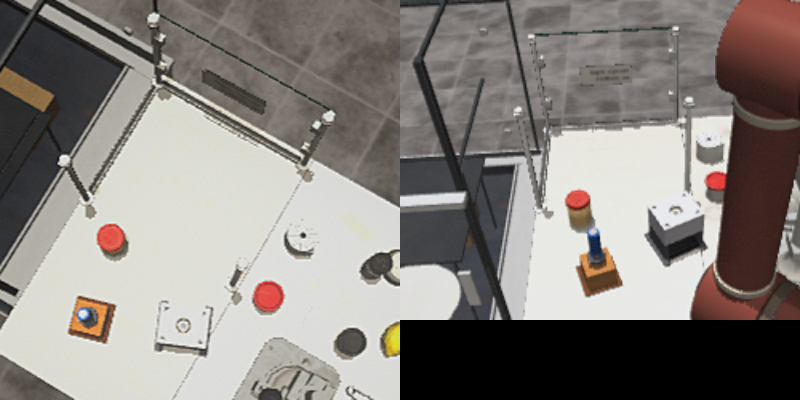

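```bash
python3 - <<'E'
from h import *
def at(n,u,v,z):
    p,f,T=cam(n); r=T[:3,:3]@np.array([(u-p["cx"])/f,-(v-p["cy"])/f,-1]); t=(z-T[2,3])/r[2]; return np.round(T[:3,3]+t*r,3)
print("shelf near",at("top",301,184,.287),"left",at("top",190.6,120,.287),"far",at("top",356,93,.287))
print("scene",at("scene",100+(689-400)/1.6,100+103/1.6,.287),at("scene",100+(517-400)/1.6,100+112/1.6,.287))
print("guard",at("scene",109,138,.335),at("scene",154,47,.335))
# bore centre in top image
print("bore",at("top",150+183*.625,20+325*.625,.105))
# high points near the work in top view
im,d=eyes.grab_frame("scene");C=cloud("scene",d)
m=(C[...,2]>.3)&(C[...,2]<.37)&(C[...,0]>.3)&(C[...,0]<.9)&(C[...,1]>.1)
P=C[m];print(m.sum(),np.round(P[np.argsort(P[:,1])[:8]],3).tolist(),np.round(P[np.argsort(P[:,0])[:8]],3).tolist())
E
```

```text
shelf near [ 0.582 -0.135  0.287] left [0.754 0.164 0.287] far [ 0.834 -0.284  0.287]
scene [ 0.574 -0.133  0.287] [0.752 0.168 0.287]
guard [0.983 0.293 0.335] [ 1.722 -0.161  0.335]
bore [ 0.49  -0.038  0.105]
1761 [[0.81, 0.204, 0.347], [0.811, 0.204, 0.343], [0.811, 0.206, 0.351], [0.806, 0.208, 0.351], [0.81, 0.209, 0.353], [0.799, 0.21, 0.352], [0.798, 0.211, 0.349], [0.804, 0.211, 0.353]] [[0.521, 0.355, 0.323], [0.521, 0.356, 0.327], [0.521, 0.354, 0.337], [0.522, 0.353, 0.328], [0.522, 0.357, 0.323], [0.523, 0.355, 0.329], [0.523, 0.354, 0.324], [0.523, 0.357, 0.333]]
```

```bash
python3 - <<'E'
from h import *
for n in("top","scene"):
    im,d=eyes.grab_frame(n);C=cloud(n,d)
    for x0 in np.arange(.2,.6,.1):
        for y0 in np.arange(-.7,.2,.1):
            m=(d>0)&(C[...,0]>=x0)&(C[...,0]<x0+.1)&(C[...,1]>=y0)&(C[...,1]<y0+.1)
            print("%.2f"%np.percentile(C[...,2][m],98) if m.sum()>3 else " -- ",end=" ")
        print()
E
```

```text
0.04 0.56 0.58 0.61 0.62 0.43 0.69 0.72 0.69 
0.04 0.56 0.56 0.03 0.41 0.49 0.01 0.01 0.01 
0.01 0.06 0.06 0.06 0.19 0.03 0.11 0.11 0.08 
0.02 0.04 0.08 0.01 0.05 0.29 0.11 0.10 0.14 
0.04 0.56 0.57 0.60 0.36 0.35 -0.38 0.72 0.70 
0.03 0.56 0.03 0.03 0.33 0.33 0.00 0.00 0.00 
0.00 0.05 0.05  --   --  0.00 0.11 0.10 0.12 
 --  0.04  --   --  0.05 0.29 0.11 0.10 0.13
```

```bash
python3 - <<'E'
from h import *
for n in("top","scene"):
    im,d=eyes.grab_frame(n);C=cloud(n,d)
    m=(d>0)&(C[...,0]>.22)&(C[...,0]<.5)&(C[...,1]>-.36)&(C[...,1]<-.08)&(C[...,2]>.12)
    P=C[m];print(n,m.sum())
    for z0 in np.arange(.12,.5,.05):
        q=P[(P[:,2]>=z0)&(P[:,2]<z0+.05)]
        if len(q)>2: print(round(z0,2),len(q),np.round(np.percentile(q[:,:2],[2,50,98],axis=0),3).tolist())
E
python3 - <<'E'
import cv2
a=cv2.imread("pics/top0.png")[190:384,240:440];b=cv2.imread("pics/scene0.png")[120:310,280:470]
cv2.imwrite("pics/c2.png",cv2.hconcat([cv2.resize(a,(400,388)),cv2.resize(b,(388,388))]))
E
```

```text
top 3291
0.12 53 [[0.282, -0.275], [0.411, -0.22], [0.421, -0.17]]
0.17 142 [[0.342, -0.255], [0.394, -0.217], [0.411, -0.197]]
0.22 14 [[0.294, -0.234], [0.352, -0.227], [0.399, -0.16]]
0.27 452 [[0.255, -0.274], [0.339, -0.217], [0.399, -0.151]]
0.32 1189 [[0.253, -0.268], [0.322, -0.212], [0.394, -0.16]]
0.37 215 [[0.261, -0.247], [0.318, -0.229], [0.375, -0.144]]
0.42 186 [[0.269, -0.222], [0.289, -0.191], [0.308, -0.162]]
0.47 198 [[0.347, -0.174], [0.363, -0.158], [0.378, -0.144]]
scene 1485
0.12 177 [[0.256, -0.239], [0.268, -0.175], [0.353, -0.168]]
0.17 196 [[0.257, -0.22], [0.27, -0.178], [0.341, -0.169]]
0.22 114 [[0.257, -0.193], [0.264, -0.175], [0.285, -0.161]]
0.27 383 [[0.24, -0.262], [0.26, -0.169], [0.347, -0.151]]
0.32 613 [[0.246, -0.25], [0.278, -0.194], [0.347, -0.156]]
```

View pics/c2.png

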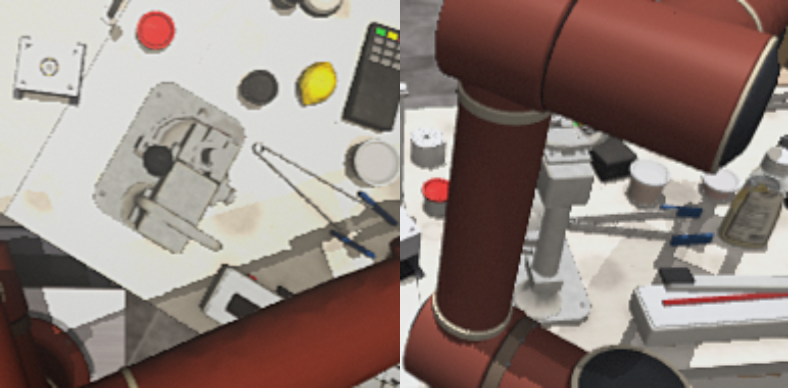

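A tall fruit press stands at x 0.25–0.42, y -0.28…-0.14, up to about 0.5 m high. The gripper will go over and around it at z≈0.45.

Emit:
servo_tool(motion=[1, 0.3, 0.02, -0.45, 0, 1, 0.68, 0.04, -0.97, 0, 1, 0.68, 0.04, -0.97, 0])

```text
time: 2.38
tool_pos: [0.3528, -0.5301, 0.3268]
tool_rot: [0.004, 0.974, 0.227, 0.001]
contact_force: [-0.7, 1.0, -0.0]
gripper_width: 1.0
grasp_force: 0.0
```

Emit:
servo_tool(motion=[1, 0.3, -0.1, -0.34, 0, 1, 0.6, -0.2, -0.67, 0, 1, 0.89, -0.3, -1, 0, 1, 0.89, -0.3, -1, 0])

```text
time: 2.88
tool_pos: [0.4322, -0.4495, 0.4456]
tool_rot: [0.003, 0.974, 0.227, 0.001]
contact_force: [-0.1, -0.6, 0.4]
gripper_width: 1.003
grasp_force: 0.0
```

Emit:
servo_tool(motion=[1, 0.48, -0.23, -0.1, 0, 1, 0.96, -0.45, -0.17, 0, 1, 0.96, -0.45, -0.17, 0])

```text
time: 3.25
tool_pos: [0.5115, -0.3491, 0.4604]
tool_rot: [-0.001, 0.974, 0.228, -0.0]
contact_force: [0.4, 0.0, 0.3]
gripper_width: 1.0
grasp_force: 0.0
```

Emit:
servo_tool(motion=[1, 0.4, -0.36, 0, 0, 1, 0.82, -0.72, 0, 0, 1, 0.82, -0.72, 0, 0])

```text
time: 3.62
tool_pos: [0.5608, -0.2285, 0.4599]
tool_rot: [-0.001, 0.974, 0.227, -0.001]
contact_force: [-0.2, 0.2, -0.5]
gripper_width: 1.001
grasp_force: 0.0
```

Emit:
servo_tool(motion=[1, 0.22, -0.45, 0, 0, 1, 0.44, -0.9, 0, 0, 1, 0.44, -0.9, 0, 0])

```text
time: 4.0
tool_pos: [0.5599, -0.1088, 0.4611]
tool_rot: [-0.0, 0.974, 0.227, -0.0]
contact_force: [0.3, -0.1, 0.7]
gripper_width: 1.001
grasp_force: 0.0
```

Emit:
servo_tool(motion=[1, 0.15, -0.48, 0, 0, 1, 0.29, -0.97, 0, 0, 1, 0.29, -0.97, 0, 0])

```text
time: 4.38
tool_pos: [0.54, 0.0105, 0.4613]
tool_rot: [0.0, 0.974, 0.227, -0.0]
contact_force: [0.7, -0.9, 0.4]
gripper_width: 1.001
grasp_force: 0.0
```

Emit:
servo_tool(motion=[1, 0.06, -0.33, -0.0, -0.2, 1, 0.12, -0.66, 0.2, -0.4, 1, 0.19, -1, 0.5, -0.6, 1, 0.19, -1, 0.5, -0.8, 1, 0.19, -1, 0.5, -1])

```text
time: 5.0
tool_pos: [0.5086, 0.1253, 0.3997]
tool_rot: [-0.0, 0.813, 0.583, -0.002]
contact_force: [-0.1, 0.0, -0.4]
gripper_width: 1.0
grasp_force: 0.0
```

```bash
cat > look.py <<'E'
from h import *
import sys
s=manip.state();im,d=eyes.grab_frame("wrist");C=cloud("wrist",d,s)
np.savez("w.npz",im=im,d=d,C=C,pos=s["tool_pos"])
M=Rt(s);print("t",s["time"],"tcp",np.round(s["tool_pos"],4),"yaw",np.degrees(np.arctan2(M[1,0],M[0,0])),"zt",np.round(M[:,2],4),"j",np.round(s["joint_pos"],2))
cv2.imwrite(f"pics/{sys.argv[1]}.png",im[...,::-1])
for l in sys.argv[2:]:
    for r in models.regions_of("wrist",l)[:1]:
        m=r["mask"]&(d>0);print(l,round(r["p"],2),np.round(r["pixel"]),m.sum(),np.round(np.percentile(C[m],[2,50,98],axis=0),4).tolist())
E
python3 look.py w1 drift holder stand
```

```text
t 5.0 tcp [0.5086 0.1253 0.3997] yaw 71.27279669294228 zt [-0.0029 -0.0017 -1.    ] j [ 0.1  -0.23  1.56 -0.    1.81  0.43]
drift 0.92 [247. 123.] 614 [[0.4864, 0.1307, 0.0507], [0.5056, 0.15, 0.1246], [0.5203, 0.1633, 0.1449]]
holder 0.94 [252. 108.] 1931 [[0.4619, 0.1056, 0.0013], [0.5092, 0.1566, 0.0486], [0.5445, 0.1874, 0.0516]]
stand 0.77 [277. 241.] 4192 [[0.4494, -0.0849, 0.0063], [0.4893, -0.0145, 0.1042], [0.5289, 0.0122, 0.1065]]
```

```bash
cat > fit.py <<'E'
from h import *
w=np.load("w.npz");C=w["C"];d=w["d"];x,y,z=C[...,0],C[...,1],C[...,2];ok=d>0
def rect(n,m):
    P=(C[m][:,:2]*1000).astype(np.float32);print(n,m.sum(),"med z %.4f"%np.median(z[m]),np.round(np.median(P,0),1),[np.round(a,1) for a in cv2.minAreaRect(P)])
rect("handle top",ok&(z>.138)&(abs(x-.506)<.04)&(abs(y-.148)<.04))
for a,b in((.09,.1),(.1,.11),(.11,.12),(.12,.13)): 
    m=ok&(z>a)&(z<b)&(abs(x-.506)<.04)&(abs(y-.148)<.04)
    if m.sum()>5: rect("h%.2f"%a,m)
m=ok&(abs(z-.05)<.004)&(abs(x-.506)<.05)&(abs(y-.148)<.05)
rect("holder top",m)
m=ok&(abs(z-.105)<.004)&(abs(x-.49)<.06)&(abs(y+.037)<.07)
if m.sum()>50: rect("house top",m)
E
python3 fit.py
```

```text
handle top 12416 med z 0.5025 [489.2 141.7] [array([506.3, 142.8]), array([28.1, 82.3]), np.float64(83.0)]
h0.09 9 med z 0.0946 [511.4 154.4] [array([509. , 152.7]), array([ 5.8, 20.1]), np.float64(51.5)]
h0.10 12 med z 0.1045 [508.5 155.3] [array([506.5, 154.1]), array([ 5.6, 19.8]), np.float64(70.9)]
h0.11 12 med z 0.1137 [509.8 155.1] [array([508.5, 152.9]), array([ 6. , 20.2]), np.float64(55.8)]
h0.12 14 med z 0.1237 [507.8 155.3] [array([507. , 152.8]), array([ 7.3, 21.8]), np.float64(63.7)]
holder top 1059 med z 0.0497 [507.5 151.7] [array([503.3, 145.3]), array([60.2, 59.9]), np.float64(76.5)]
house top 2785 med z 0.1049 [487.2 -36.4] [array([486.5, -39.2]), array([95.4, 76. ]), np.float64(83.5)]
```

View pics/w1.png

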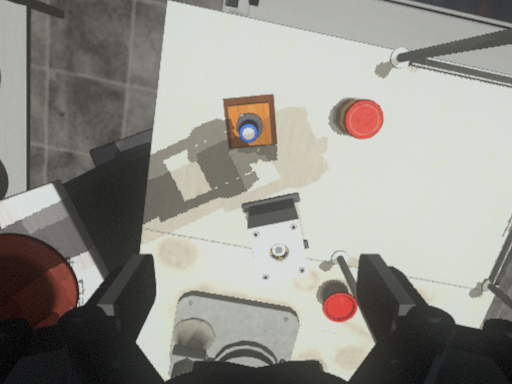

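Wrist view: drift handle top at (248,132), holder around (250,122), bore at (279,250). The top and wrist cameras agree on the hole→bore shift: (-16.7, -184.7) mm.

Emit:
servo_tool(motion=[1, 0.08, -0.04, 0.45, 0, 1, 0.16, -0.09, 0.9, 0, 1, 0.16, -0.09, 1, 0])

```text
time: 5.58
tool_pos: [0.5022, 0.1484, 0.2769]
tool_rot: [-0.002, 0.814, 0.581, -0.004]
contact_force: [-0.4, -0.4, 0.3]
gripper_width: 0.998
grasp_force: 0.0
```

Emit:
servo_tool(motion=[1, 0, 0, 0.4, 0, 1, 0, 0, 0.55, 0, 1, 0, 0, 0.55, 0])

```text
time: 5.95
tool_pos: [0.5042, 0.1488, 0.2159]
tool_rot: [-0.0, 0.814, 0.581, -0.0]
contact_force: [0.1, 0.8, 0.8]
gripper_width: 1.0
grasp_force: 0.0
```

```bash
python3 look.py w2 drift; sed -i 's/(z>.138)/(z>.138)\&(z<.152)/' fit.py; python3 fit.py
```

```text
t 5.95 tcp [0.5042 0.1488 0.2159] yaw 71.0521959093162 zt [-1.e-03 -3.e-04 -1.e+00] j [ 0.15 -0.19  1.83 -0.    1.51  0.48]
drift 0.85 [255. 176.] 1773 [[0.4881, 0.1365, 0.0684], [0.5056, 0.1524, 0.1217], [0.5202, 0.1638, 0.1445]]
handle top 768 med z 0.1424 [504.3 147.1] [array([503.9, 146.3]), array([23. , 22.8]), np.float64(2.5)]
h0.09 66 med z 0.0952 [507.9 155.6] [array([505.7, 152.4]), array([10.4, 23.3]), np.float64(74.1)]
h0.10 67 med z 0.1048 [507.8 156.1] [array([507.2, 153.2]), array([ 7.5, 21.9]), np.float64(64.5)]
h0.11 77 med z 0.1144 [507.2 155.7] [array([505.2, 152.2]), array([11.2, 23.7]), np.float64(77.5)]
h0.12 85 med z 0.1239 [507.1 155.7] [array([506.2, 151.9]), array([10.7, 23.7]), np.float64(70.8)]
holder top 2107 med z 0.0497 [511.7 157.6] [array([503.7, 145.8]), array([60.3, 60. ]), np.float64(76.6)]
house top 3665 med z 0.1048 [498.5 -15.9] [array([487.4, -34. ]), array([86.3, 76.1]), np.float64(83.3)]
```

View pics/w2.png

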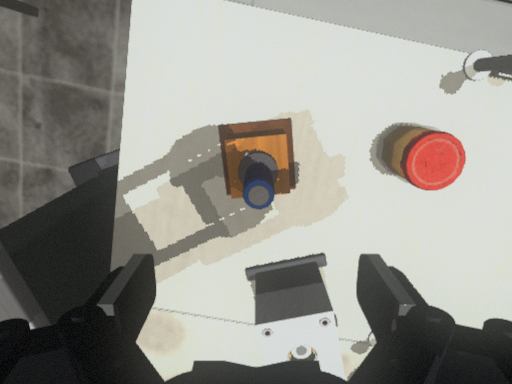

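The handle is centred between the fingers at (258,193). Descend and grasp.

Emit:
servo_tool(motion=[1, -0.02, 0, 0.35, 0, 1, -0.02, 0, 0.7, 0, 1, -0.02, 0, 1, 0, 1, -0.02, 0, 1, 0])

```text
time: 6.55
tool_pos: [0.5023, 0.1469, 0.0948]
tool_rot: [-0.001, 0.814, 0.581, -0.002]
contact_force: [-0.2, 0.2, -0.7]
gripper_width: 0.998
grasp_force: 0.0
```

Emit:
servo_tool(motion=[-1, 0, 0, 0, 0, -1, 0, 0, 0, 0, -1, 0, 0, 0, 0, -1, 0, 0, 0, 0, -1, 0, 0, 0, 0])

```text
time: 7.18
tool_pos: [0.5044, 0.1473, 0.0974]
tool_rot: [0.001, 0.814, 0.582, 0.001]
contact_force: [-0.8, 0.3, 6.3]
gripper_width: 0.254
grasp_force: 58.6
```

Emit:
servo_tool(motion=[-1, 0, 0, 0, 0, -1, 0, 0, 0, 0, -1, 0, 0, 0, 0])

```text
time: 7.55
tool_pos: [0.5044, 0.1473, 0.0974]
tool_rot: [0.001, 0.814, 0.582, 0.001]
contact_force: [-0.3, -0.8, 5.7]
gripper_width: 0.258
grasp_force: 58.6
```

Emit:
servo_tool(motion=[-1, 0, 0, -0.2, 0, -1, 0, 0, -0.5, 0, -1, 0, 0, -0.9, 0, -1, 0, 0, -1, 0])

```text
time: 8.05
tool_pos: [0.5047, 0.1473, 0.219]
tool_rot: [0.001, 0.814, 0.582, 0.002]
contact_force: [-0.1, -0.1, -2.2]
gripper_width: 0.256
grasp_force: 59.5
```

Emit:
servo_tool(motion=[-1, -0.2, 0, -0.3, 0, -1, -0.5, 0.15, -0.3, 0, -1, -0.9, 0.25, -0.3, 0, -1, -0.9, 0.25, -0.3, 0])

```text
time: 8.55
tool_pos: [0.4956, 0.0328, 0.2494]
tool_rot: [-0.001, 0.815, 0.58, -0.002]
contact_force: [-0.7, 0.6, -2.7]
gripper_width: 0.257
grasp_force: 59.4
```

```bash
python3 look.py w3 stand; python3 fit.py
```

```text
t 8.55 tcp [0.4956 0.0328 0.2494] yaw 70.85716372574666 zt [-3.6e-03 -3.0e-04 -1.0e+00] j [-0.08 -0.28  1.85 -0.    1.58  0.25]
stand 0.7 [290. 190.] 3072 [[0.4492, -0.0666, 0.0058], [0.5127, 0.0035, 0.088], [0.535, 0.0157, 0.1061]]
handle top 0 med z nan [nan nan] [array([0., 0.]), array([0., 0.]), np.float64(0.0)]
holder top 3746 med z 0.0496 [504.  147.1] [array([503.6, 145.7]), array([60.2, 60.1]), np.float64(76.6)]
house top 1446 med z 0.1047 [516.2 -27.9] [array([487.3, -34.8]), array([86.4, 76. ]), np.float64(83.3)]
  return _methods._mean(a, axis=axis, dtype=dtype,
  ret = ret.dtype.type(ret / rcount)
  ret = um.true_divide(
```

View pics/w3.png

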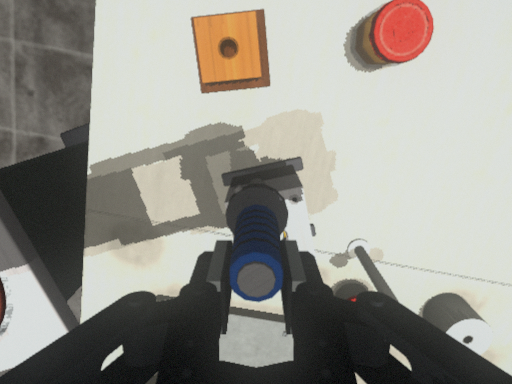

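View: the drift is held along column 257, handle top (257,276), collar (257,208). The empty hole is at (228,47). Next I measure the drift's axis in the hand, the hole and the collar height.

```bash
cat > axis.py <<'E'
from h import *
from scipy.optimize import least_squares
w=np.load("w.npz");C=w["C"];d=w["d"];p=w["pos"];ok=d>0
Q=C-p; r=np.hypot(Q[...,0],Q[...,1])
m=ok&(r<.025)&(Q[...,2]>-.06)&(Q[...,2]<.07); q=Q[m]
zt=np.percentile(q[:,2],99); t=q[q[:,2]>zt-.004]
print("handle top rel tcp z %.4f"%np.median(t[:,2]), [np.round(a,2) for a in cv2.minEnclosingCircle((t[:,:2]*1000).astype(np.float32))], "mean",np.round(t.mean(0)*1000,1))
h,e=np.histogram(q[:,2],bins=np.arange(-.06,.07,.002));print([(round(a*1000),int(b)) for a,b in zip(e,h) if b>15])
mz=ok&(r<.03)&(Q[...,2]<-.02)&(Q[...,2]>-.055);c=Q[mz]
if mz.sum()>20:print("collar",mz.sum(),np.round(np.percentile(c,[1,50,99],axis=0)*1000,1).tolist(), [np.round(a,1) for a in cv2.minEnclosingCircle((c[:,:2]*1000).astype(np.float32))])
# hole in holder: dark pixels
im=w["im"].astype(int)
x,y,z=C[...,0],C[...,1],C[...,2]
m=ok&(abs(x-.5037)<.014)&(abs(y-.1457)<.014)&(z<.044)
if m.sum():print("hole",m.sum(),np.round(np.median(C[m],0),4))
u=np.argwhere((im.sum(-1)<150)&(np.hypot(x-.5037,y-.1457)<.015));
if len(u):
    pp,f,_=cam("wrist",manip.state());print("dark",len(u),u.mean(0))
E
python3 axis.py
```

```text
handle top rel tcp z 0.0681 [array([3.37, 9.39]), np.float64(22.86)] mean [ 3.5  6.1 67.9]
[(-34, 19), (-32, 48), (-30, 63), (-28, 674), (-26, 799), (-14, 35), (-12, 50), (-10, 52), (-8, 44), (-6, 41), (-4, 69), (-2, 53), (0, 58), (2, 44), (4, 66), (6, 74), (8, 59), (10, 60), (12, 53), (14, 96), (16, 70), (18, 70), (20, 60), (22, 93), (24, 86), (26, 88), (28, 102), (30, 145), (32, 197), (34, 240), (36, 231), (38, 236), (40, 312), (42, 808), (44, 1219), (46, 742), (48, 201), (50, 214), (52, 220), (54, 231), (56, 214), (58, 154), (60, 182), (62, 662), (64, 180), (66, 158)]
collar 1605 [[-18.7, -13.5, -32.3], [3.1, 8.1, -26.0], [17.1, 19.3, -24.5]] [array([-0.3,  1. ]), np.float64(20.1)]
hole 234 [0.5023 0.1498 0.0044]
```

Emit:
servo_tool(motion=[-1, -0.3, 0.06, 0, 0, -1, -0.58, 0.13, 0.1, 0, -1, -0.58, 0.13, 0.2, 0, -1, -0.58, 0.13, 0.2, 0])

```text
time: 9.15
tool_pos: [0.488, -0.0344, 0.2256]
tool_rot: [-0.002, 0.813, 0.582, -0.001]
contact_force: [0.2, -0.2, -1.4]
gripper_width: 0.253
grasp_force: 59.3
```

```bash
cat >> axis.py <<'E'
t=Q[ok&(r<.02)&(Q[...,2]>.0425)&(Q[...,2]<.047)]
print("top c",len(t),[np.round(a,1) for a in cv2.minAreaRect((t[:,:2]*1000).astype(np.float32))])
E
python3 look.py w4 ; python3 axis.py|tail -4; python3 fit.py 2>/dev/null|tail -1
python3 - <<'E'
import cv2
cv2.imwrite("pics/sc.png",cv2.resize(cv2.imread("pics/w4.png")[100:330,140:400],(780,600)))
E
```

```text
t 9.15 tcp [ 0.488  -0.0344  0.2256] yaw 71.17880835377969 zt [-0.0037  0.0016 -1.    ] j [-0.22 -0.29  1.89  0.    1.54  0.11]
handle top rel tcp z 0.0681 [array([3.25, 9.25]), np.float64(22.92)] mean [ 2.9  6.3 68. ]
[(-34, 16), (-32, 50), (-30, 63), (-28, 659), (-26, 813), (-14, 43), (-12, 40), (-10, 47), (-8, 45), (-6, 42), (-4, 73), (-2, 58), (0, 52), (2, 43), (4, 57), (6, 82), (8, 59), (10, 58), (12, 60), (14, 86), (16, 68), (18, 84), (20, 54), (22, 90), (24, 95), (26, 80), (28, 95), (30, 147), (32, 192), (34, 232), (36, 247), (38, 245), (40, 295), (42, 835), (44, 1196), (46, 758), (48, 200), (50, 219), (52, 222), (54, 236), (56, 196), (58, 159), (60, 193), (62, 664), (64, 179), (66, 157)]
collar 1602 [[-18.7, -13.4, -32.0], [3.1, 8.1, -26.0], [17.1, 19.3, -24.5]] [array([-0.4,  1.1]), np.float64(20.0)]
top c 2422 [array([ 0.1, -1. ]), array([23.7, 37.4]), np.float64(68.2)]
house top 6206 med z 0.1047 [499.2 -20.8] [array([486.8, -39.2]), array([94.7, 76.4]), np.float64(83.4)]
```

View pics/sc.png

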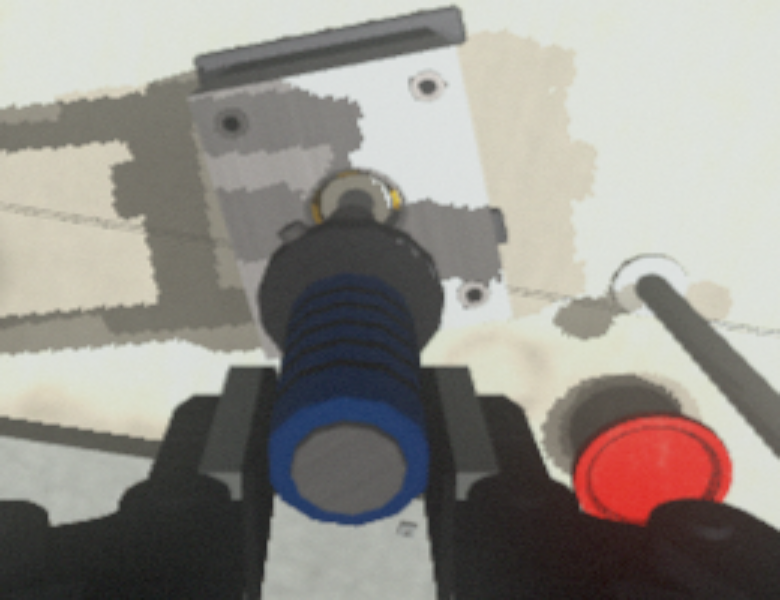

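```bash
python3 look.py w5 ; python3 axis.py|tail -2; python3 fit.py 2>/dev/null|tail -1
```

```text
t 9.2 tcp [ 0.4885 -0.0344  0.2267] yaw 71.20715371097762 zt [-0.0021  0.001  -1.    ] j [-0.22 -0.29  1.89  0.    1.54  0.11]
collar 1605 [[-18.6, -13.4, -32.1], [3.2, 8.1, -26.0], [17.2, 19.3, -24.4]] [array([-0.3,  1. ]), np.float64(20.1)]
top c 2412 [array([ 0.5, -1.1]), array([24. , 36.9]), np.float64(71.3)]
house top 6170 med z 0.1046 [498.7 -20.7] [array([486.9, -39.1]), array([94.6, 76.2]), np.float64(83.4)]
```

Emit:
servo_tool(motion=[-1, -0.04, 0, 0, 0, -1, -0.04, 0, 0.15, 0, -1, -0.04, 0, 0.26, 0, -1, -0.04, 0, 0.26, 0])

```text
time: 9.75
tool_pos: [0.486, -0.0399, 0.194]
tool_rot: [-0.002, 0.814, 0.582, -0.001]
contact_force: [0.5, -0.3, -1.7]
gripper_width: 0.253
grasp_force: 59.3
```

Emit:
servo_tool(motion=[-1, 0, 0, 0.03, 0, -1, 0, 0, 0.05, 0, -1, 0, 0, 0.05, 0])

```text
time: 10.12
tool_pos: [0.4875, -0.0403, 0.1907]
tool_rot: [0.0, 0.814, 0.582, 0.0]
contact_force: [-0.3, 0.6, -3.0]
gripper_width: 0.251
grasp_force: 59.3
```

Emit:
servo_tool(motion=[-1, 0, 0, 0.03, 0, -1, 0, 0, 0.06, 0, -1, 0, 0, 0.06, 0])

```text
time: 10.5
tool_pos: [0.4893, -0.0406, 0.1875]
tool_rot: [0.002, 0.814, 0.582, 0.002]
contact_force: [-1.5, -0.5, 10.9]
gripper_width: 0.254
grasp_force: 60.7
```

Emit:
servo_tool(motion=[-1, 0, 0, 0.02, 0, -1, 0, 0, 0.04, 0, -1, 0, 0, 0.04, 0])

```text
time: 10.88
tool_pos: [0.4895, -0.0407, 0.1832]
tool_rot: [0.002, 0.814, 0.582, 0.002]
contact_force: [-2.0, 1.0, 11.7]
gripper_width: 0.252
grasp_force: 60.8
```

Emit:
servo_tool(motion=[-1, 0, -0.012, 0.03, 0, -1, 0, -0.012, 0.07, 0, -1, 0, -0.012, 0.11, 0, -1, 0, -0.012, 0.15, 0, -1, 0, -0.012, 0.15, 0])

```text
time: 11.5
tool_pos: [0.4887, -0.0405, 0.1652]
tool_rot: [0.003, 0.814, 0.582, 0.002]
contact_force: [-1.2, -0.2, 10.6]
gripper_width: 0.256
grasp_force: 60.7
```

Emit:
servo_tool(motion=[-1, 0, 0, 0.03, 0, -1, 0, 0, 0.06, 0, -1, 0, 0, 0.09, 0, -1, 0, 0, 0.12, 0, -1, 0, 0, 0.12, 0])

```text
time: 12.12
tool_pos: [0.4861, -0.0398, 0.1463]
tool_rot: [0.0, 0.814, 0.582, 0.0]
contact_force: [-0.1, 0.6, -2.2]
gripper_width: 0.252
grasp_force: 59.3
```

The bush has dropped. Now gently bring the collar down onto the housing.

Emit:
servo_tool(motion=[-1, 0, 0, 0.02, 0, -1, 0, 0, 0.035, 0, -1, 0, 0, 0.035, 0])

```text
time: 12.5
tool_pos: [0.4856, -0.0397, 0.1413]
tool_rot: [-0.0, 0.814, 0.582, -0.0]
contact_force: [0.2, 0.3, -2.6]
gripper_width: 0.251
grasp_force: 59.3
```

Emit:
servo_tool(motion=[-1, 0, 0, 0.012, 0, -1, 0, 0, 0.025, 0, -1, 0, 0, 0.025, 0])

```text
time: 12.88
tool_pos: [0.4859, -0.0398, 0.1388]
tool_rot: [-0.0, 0.814, 0.582, -0.0]
contact_force: [-0.4, 0.9, -2.0]
gripper_width: 0.252
grasp_force: 59.3
```

Emit:
servo_tool(motion=[-1, 0, 0, 0.01, 0, -1, 0, 0, 0.01, 0])

```text
time: 13.12
tool_pos: [0.4863, -0.0398, 0.1385]
tool_rot: [0.0, 0.814, 0.582, 0.0]
contact_force: [-1.3, 0.1, 2.4]
gripper_width: 0.255
grasp_force: 59.9
```

Emit:
servo_tool(motion=[-1, 0, 0, 0.01, 0, -1, 0, 0, 0.01, 0])

```text
time: 13.38
tool_pos: [0.4865, -0.0399, 0.1384]
tool_rot: [0.0, 0.814, 0.582, 0.0]
contact_force: [-2.8, 0.7, 6.8]
gripper_width: 0.252
grasp_force: 60.4
```

Emit:
servo_tool(motion=[-1, 0, 0, 0.01, 0, -1, 0, 0, 0.02, 0, -1, 0, 0, 0.02, 0])

```text
time: 13.75
tool_pos: [0.4869, -0.0399, 0.1383]
tool_rot: [0.001, 0.813, 0.582, 0.0]
contact_force: [-7.7, 1.6, 16.6]
gripper_width: 0.255
grasp_force: 61.5
```

Emit:
servo_tool(motion=[-1, 0, 0, 0.01, 0, -1, 0, 0, 0.01, 0, -1, 0, 0, 0.01, 0])

```text
time: 14.12
tool_pos: [0.4871, -0.04, 0.1383]
tool_rot: [0.001, 0.813, 0.582, 0.001]
contact_force: [-10.7, 1.8, 20.7]
gripper_width: 0.254
grasp_force: 62.0
```

Emit:
servo_tool(motion=[-1, 0, 0, -0.1, 0, -1, 0, 0, -0.4, 0, -1, 0, 0, -0.8, 0, -1, 0, 0, -1, 0])

```text
time: 14.62
tool_pos: [0.487, -0.04, 0.2557]
tool_rot: [0.002, 0.814, 0.582, 0.001]
contact_force: [0.1, -0.2, -2.2]
gripper_width: 0.257
grasp_force: 59.5
```

Emit:
servo_tool(motion=[-1, 0.3, -0.08, 0, 0, -1, 0.76, -0.18, 0, 0, -1, 0.76, -0.18, 0, 0])

```text
time: 15.0
tool_pos: [0.4949, 0.0563, 0.2523]
tool_rot: [-0.001, 0.812, 0.584, -0.0]
contact_force: [0.7, -0.3, -2.7]
gripper_width: 0.255
grasp_force: 59.4
```

Emit:
servo_tool(motion=[-1, 0.3, -0.08, 0, 0, -1, 0.72, -0.18, 0.1, 0, -1, 0.72, -0.18, 0.4, 0, -1, 0.72, -0.18, 0.4, 0])

```text
time: 15.5
tool_pos: [0.5002, 0.1415, 0.2008]
tool_rot: [-0.002, 0.813, 0.582, -0.004]
contact_force: [-0.3, -1.3, -2.6]
gripper_width: 0.258
grasp_force: 59.3
```

```bash
python3 look.py w6 ; python3 axis.py|tail -4; python3 fit.py 2>/dev/null|grep holder
python3 - <<'E'
import cv2
cv2.imwrite("pics/sc2.png",cv2.resize(cv2.imread("pics/w6.png")[100:330,140:400],(780,600)))
E
```

```text
t 15.5 tcp [0.5002 0.1415 0.2008] yaw 71.12961809646785 zt [-0.0078 -0.0016 -1.    ] j [ 0.13 -0.19  1.85 -0.    1.49  0.46]
collar 1603 [[-18.8, -13.7, -32.0], [3.0, 7.9, -26.0], [17.1, 19.2, -24.6]] [array([-0.4,  0.9]), np.float64(20.0)]
hole 230 [0.5018 0.1395 0.0135]
dark 3770 [309.01246684 269.87161804]
top c 2423 [array([-0.4, -0.8]), array([24.1, 38.7]), np.float64(69.3)]
holder top 3392 med z 0.0496 [507.8 151. ] [array([503.7, 145.8]), array([60.5, 60. ]), np.float64(76.5)]
```

View pics/sc2.png

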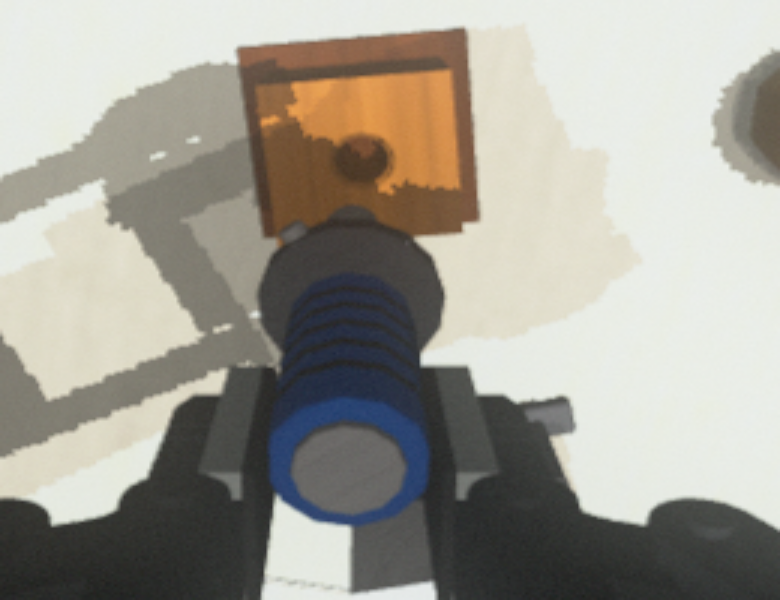

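View: the hole is at crop (360,158), slightly right of the tip's column. The drift's offset in the hand is unchanged. Let the arm settle, then align.

Emit:
servo_tool(motion=[-1, 0.03, -0.02, 0, 0, -1, 0.03, -0.02, 0, 0, -1, 0.03, -0.02, 0, 0])

```text
time: 15.92
tool_pos: [0.5021, 0.1462, 0.2062]
tool_rot: [0.0, 0.814, 0.581, 0.001]
contact_force: [-0.7, -0.4, -2.3]
gripper_width: 0.256
grasp_force: 59.3
```

Emit:
servo_tool(motion=[-1, 0.005, 0.017, 0.2, 0, -1, 0.005, 0.017, 0.38, 0, -1, 0.005, 0.017, 0.38, 0, -1, 0.005, 0.017, 0.38, 0])

```text
time: 16.42
tool_pos: [0.5043, 0.1463, 0.1606]
tool_rot: [0.0, 0.814, 0.581, 0.001]
contact_force: [-0.2, 0.0, -0.8]
gripper_width: 0.256
grasp_force: 59.5
```

```bash
python3 look.py w7 ; python3 axis.py|tail -5; python3 fit.py 2>/dev/null|grep holder
python3 - <<'E'
import cv2
cv2.imwrite("pics/sc3.png",cv2.resize(cv2.imread("pics/w7.png")[130:280,180:330],(600,600),interpolation=cv2.INTER_CUBIC))
E
```

```text
t 16.425 tcp [0.5043 0.1463 0.1606] yaw 71.11091273932846 zt [ 1.6e-03  2.0e-04 -1.0e+00] j [ 0.14 -0.16  1.89 -0.    1.41  0.47]
[(-34, 18), (-32, 49), (-30, 65), (-28, 644), (-26, 831), (-14, 38), (-12, 40), (-10, 57), (-8, 40), (-6, 44), (-4, 62), (-2, 60), (0, 51), (2, 46), (4, 69), (6, 67), (8, 69), (10, 59), (12, 51), (14, 93), (16, 71), (18, 75), (20, 52), (22, 98), (24, 87), (26, 80), (28, 101), (30, 138), (32, 211), (34, 235), (36, 237), (38, 235), (40, 296), (42, 838), (44, 1176), (46, 764), (48, 195), (50, 227), (52, 217), (54, 234), (56, 196), (58, 156), (60, 191), (62, 674), (64, 181), (66, 152)]
collar 1608 [[-18.5, -13.8, -32.1], [3.4, 8.0, -26.0], [17.3, 19.2, -24.5]] [array([-0.1,  0.9]), np.float64(20.1)]
hole 181 [0.5018 0.1401 0.0097]
dark 4986 [299.14781388 256.54372242]
top c 2423 [array([ 0.2, -1.1]), array([24. , 37.3]), np.float64(70.1)]
holder top 3329 med z 0.0496 [511.6 157.1] [array([503.8, 145.8]), array([60.4, 60.2]), np.float64(76.6)]
```

View pics/sc3.png

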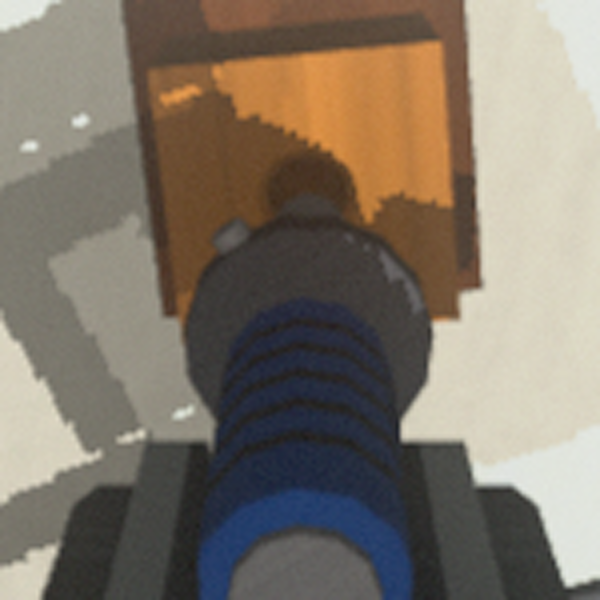

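The tip lines up with the hole at crop (311,190). Lower slowly with a small correction.

Emit:
servo_tool(motion=[-1, -0.006, 0, 0.06, 0, -1, -0.006, 0, 0.12, 0, -1, -0.006, 0, 0.17, 0, -1, -0.006, 0, 0.17, 0])

```text
time: 16.98
tool_pos: [0.503, 0.1456, 0.1381]
tool_rot: [-0.0, 0.814, 0.582, -0.0]
contact_force: [-0.3, -0.7, -2.2]
gripper_width: 0.253
grasp_force: 59.4
```

Emit:
servo_tool(motion=[-1, 0, 0, 0.02, 0, -1, 0, 0, 0.04, 0, -1, 0, 0, 0.04, 0])

```text
time: 17.35
tool_pos: [0.5033, 0.1457, 0.134]
tool_rot: [-0.0, 0.814, 0.582, -0.0]
contact_force: [-0.5, -0.0, -2.0]
gripper_width: 0.253
grasp_force: 59.4
```

Emit:
servo_tool(motion=[-1, 0, 0, 0.07, 0, -1, 0, 0, 0.14, 0, -1, 0, 0, 0.2, 0, -1, 0, 0, 0.25, 0, -1, 0, 0, 0.25, 0])

```text
time: 17.98
tool_pos: [0.5031, 0.1456, 0.1035]
tool_rot: [-0.0, 0.814, 0.582, -0.0]
contact_force: [0.9, 0.5, -1.2]
gripper_width: 0.255
grasp_force: 59.4
```

Emit:
servo_tool(motion=[-1, 0, 0, 0.02, 0, -1, 0, 0, 0.04, 0, -1, 0, 0, 0.04, 0])

```text
time: 18.35
tool_pos: [0.5033, 0.1457, 0.0993]
tool_rot: [-0.0, 0.814, 0.582, -0.0]
contact_force: [0.1, 0.2, -1.9]
gripper_width: 0.254
grasp_force: 59.4
```

Emit:
servo_tool(motion=[-1, 0, 0, 0.01, 0, -1, 0, 0, 0.02, 0, -1, 0, 0, 0.02, 0])

```text
time: 18.73
tool_pos: [0.5037, 0.1457, 0.0975]
tool_rot: [0.0, 0.814, 0.582, 0.0]
contact_force: [-0.2, 0.5, 0.3]
gripper_width: 0.256
grasp_force: 59.8
```

Emit:
servo_tool(motion=[-1, 0, 0, 0.01, 0, -1, 0, 0, 0.01, 0])

```text
time: 18.98
tool_pos: [0.5043, 0.1459, 0.0974]
tool_rot: [0.0, 0.814, 0.582, 0.001]
contact_force: [-1.0, 1.1, 5.6]
gripper_width: 0.253
grasp_force: 60.3
```

Seated at z=0.0974, the same as at the start. Release and rise.

Emit:
servo_tool(motion=[0, 0, 0, 0, 0, 0.5, 0, 0, 0, 0, 1, 0, 0, 0, 0, 1, 0, 0, 0, 0, 1, 0, 0, 0, 0])

```text
time: 19.6
tool_pos: [0.5034, 0.1456, 0.0957]
tool_rot: [-0.0, 0.814, 0.582, -0.0]
contact_force: [1.0, -0.2, 0.8]
gripper_width: 0.998
grasp_force: 0.0
```

Emit:
servo_tool(motion=[1, 0, 0, -0.2, 0, 1, 0, 0, -0.5, 0, 1, 0, 0, -1, 0, 1, 0, 0, -1, 0])

```text
time: 20.1
tool_pos: [0.5069, 0.1461, 0.2226]
tool_rot: [0.003, 0.814, 0.582, 0.005]
contact_force: [-0.2, 0.9, 0.1]
gripper_width: 1.001
grasp_force: 0.0
```

Emit:
servo_tool(motion=[1, -0.1, 0, -0.4, 0, 1, -0.3, 0, -0.8, 0, 1, -0.3, 0, -1, 0, 1, -0.3, 0, -1, 0])

```text
time: 20.6
tool_pos: [0.4926, 0.1115, 0.3375]
tool_rot: [0.001, 0.814, 0.581, 0.002]
contact_force: [0.5, 0.0, -0.2]
gripper_width: 1.0
grasp_force: 0.0
```

```bash
python3 look.py w8 drift bush holder stand jar_1; python3 fit.py 2>/dev/null|grep -E "handle|holder"
python3 - <<'E'
from h import *
im,d=eyes.grab_frame("scene");cv2.imwrite("pics/s9.png",im[...,::-1]);C=cloud("scene",d)
for r in models.regions_of("scene","bush")[:2]:
    m=r["mask"]&(d>0);print("bush",r["p"],r["pixel"],np.round(np.median(C[m],0),3))
a=cv2.imread("pics/w8.png");b=cv2.resize(cv2.imread("pics/s9.png")[190:330,190:330],(384,384))
cv2.imwrite("pics/fin.png",cv2.resize(np.hstack([a,b]),(800,343)))
E
```

```text
t 20.6 tcp [0.4926 0.1115 0.3375] yaw 71.09296803010997 zt [ 3.7e-03  3.0e-04 -1.0e+00] j [ 0.08 -0.28  1.7   0.    1.72  0.41]
drift 0.74 [254. 118.] 826 [[0.4869, 0.1272, 0.0495], [0.5054, 0.1483, 0.1302], [0.521, 0.1623, 0.1446]]
holder 0.84 [253. 101.] 2366 [[0.4626, 0.1052, 0.0021], [0.507, 0.1565, 0.0488], [0.544, 0.1872, 0.0513]]
stand 0.55 [288. 249.] 5694 [[0.4486, -0.0838, 0.0049], [0.4887, -0.0151, 0.1042], [0.5296, 0.0129, 0.1063]]
jar_1 0.89 [379. 108.] 2346 [[0.6295, 0.0821, 0.0069], [0.6501, 0.1086, 0.0788], [0.6805, 0.1321, 0.0812]]
handle top 400 med z 0.1423 [504.1 144.7] [array([503.8, 144.2]), array([22.8, 22.7]), np.float64(25.9)]
holder top 1412 med z 0.0497 [505.4 152.2] [array([503.4, 145.4]), array([60.1, 60. ]), np.float64(76.4)]
```

View pics/fin.png

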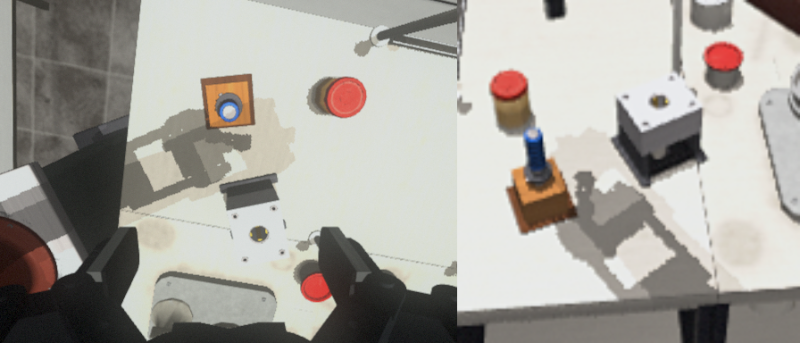

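The drift stands upright and fully down (handle top at z 0.142), and the bore shows dark and open at (259,233). A quick depth check through the bore, then I hand in.

```bash
python3 - <<'E'
from h import *
C=np.load("w.npz")["C"];m=(np.hypot(C[...,0]-.487,C[...,1]+.039)<.012)
print(m.sum(),np.round(np.sort(C[...,2][m])[:60:6],3))
s=manip.state();print(s["time"],np.abs(s["joint_vel"]).max(),s["contact_force"])
m=(C[...,2]<.06)&(np.hypot(C[...,0]-.487,C[...,1]+.039)<.045);print(m.sum())
print(job_done())
E
```

```text
99 [0.06  0.064 0.068 0.072 0.076 0.078 0.082 0.086 0.088 0.091]
21.0 0.01025681773531376 [-0.16179204  0.05698634 -0.17328931]
4
the job is handed in; nothing more can be done
None
```

I handed the job in at 21 s. The bush came free below the strips, but I never saw it in the tray. The collar then bore on the housing at about 21 N, and the drift is back upright and fully down in its holder, with nothing else on the counter knowingly touched.

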